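# Click the amber filter in front of the specimen lamp

## Task

On the specimen camera station, first push the specimen carriage (the one with the blue knob) fully home against its end stop under the camera. Then pinch the orange tab of the filter slide and slide it until you feel the spring ball click into the notch, without running past it, so that the amber filter stands in front of the lamp. Leave the carriage home and everything else undisturbed, and finish still pinching the orange tab with the ball in the notch: do not let go.

Things in the scene. Friction and masses are not known exactly. Their poses are not given: they have to be found in the camera images.
- station: Fixed imaging station: grey base plate 12 mm thick, x -140 to 110, y -200 to 240 mm in its frame (origin at bench height, z up). Two aluminium guides run along its y: the filter slide's at x -55, the carriage's at x 60 mm; both parts move to +y. The camera tube (radius 26 mm at most) hangs over x 60, y 120 mm, 113 to 290 mm above the bench; white column at x 60, y 190 to 235 mm, 240 mm tall.
- carriage (a joint): Travel (m) of the specimen carriage along station +y; starts between 0 and 0.05; 0.13 is fully home at the dark end stop with the red face, a hard stop. About 2.5 N of friction; stays where it is left. It is a dark plate 56 x 160 x 10 mm with a pink section on a glass slide; top 32 mm above the bench.
- carriage_knob (a point): Centre of the top face of the blue square knob on the carriage, 77 mm above the bench. The knob is 20 x 20 mm, 45 mm tall, with its sides along the station's axes, and moves with the carriage.
- filter_slide (a joint): Travel (m) of the filter slide along station +y, range 0 to 0.15, starts between 0 and 0.025; friction about 2 N. The ball meets the notch at 0.085 to 0.125, depending on where the lamp gate is clamped. An aluminium bar 24 mm wide, 260 mm long, top 32 mm above the bench; an amber pane in a black frame (42 mm wide along y, top 77 mm above the bench) stands on it 145 mm to +y of the tab.
- slide_tab (a point): Centre of the top face of the orange tab on the filter slide, 77 mm above the bench. The tab is 14 mm thick along station y, 26 mm wide along station x and 45 mm tall; it stands 110 mm behind (-y of) the notch, in the middle of the bar's width.
- grip_rear: Rear (-y) half of the orange tab, 26 x 6 x 45 mm, fixed to the filter slide; origin at the middle of its foot, 32 mm above the bench.
- grip_front: Front (+y) half of the orange tab, 26 x 6 x 45 mm, 8 mm ahead of the rear half; a pinch across the tab touches both halves.
- slide_notch (a point): Middle of the notch: an 8 mm wide gap in the -x edge of the filter slide's bar, 27 mm above the bench, black inside; a red line across the top of the bar marks it.
- lamp_gate: Dark block with the spring ball and a white lamp barrel, beside the filter slide on its -x side, at station y 40 to 80 mm (varies). Axes as the station's; origin 12 mm above the bench, 45 mm to -x of the bar's middle, at the ball's y. The block, 24 mm wide, top 38 mm above the bench, has a red line on top at the ball's y; the lamp (radius 19 mm, top 74 mm above the bench) lies 35 mm further to +y.
- ball_line (a point): Point on the gate at the ball's y, 27 mm above the bench. The brass ball (radius 5 mm) presses on the slide's -x edge with 7 N; it sits in the notch when slide_notch has the same station y (the red lines meet). Within 4 mm either side it draws the slide to the notch's middle with several N, felt as a forward pull in place of the drag; pushing on out of the notch takes about 10 N.
- lens_cap: Bystander, not to be disturbed: loose black lens cap, 32 mm across, 12 mm high, lying on the base plate between the guides; origin at the centre of its underside.
- vial: Bystander, not to be disturbed: loose small clear vial with blue cap, 22 mm across, 42 mm high, standing on the base plate between the guides; origin at its underside.
- specimen_jar: Bystander, not to be disturbed: clear specimen jar with red cap, 60 mm across, 85 mm high, on the bench to the right; origin at its underside.
- reagent_bottle: Bystander, not to be disturbed: amber bottle with blue cap, 50 mm across, 105 mm high, on the bench to the right; origin at its underside.
- dish: Bystander, not to be disturbed: closed clear dish, 90 mm across, 16 mm high, on the bench to the left; origin at its underside.
- slide_box: Bystander, not to be disturbed: green box for slides, 100 x 85 x 34 mm, on the bench to the left; origin at its underside.

How it is judged:
On the way, in this order (a step that is already met when the one before it is completed fails the run):
1. the specimen carriage is fully home against its end stop (within 3 mm) (value of joint carriage above 0.127 m), for 0.2 s.
2. the orange tab is pinched and the notch is at the ball (within 2 mm), held for half a second (y of slide_notch in the frame of lamp_gate between -0.002 and 0.002 m and contact force between the fingers and grip_rear above 2 N and contact force between the fingers and grip_front above 2 N and value of joint carriage above 0.127 m), for 0.5 s.
At the end, for the whole second after the job is handed in: The carriage is home (joint above 0.127), the notch is within 2 mm of the ball along the slide and at rest, and the fingers still pinch the orange tab: more than 2 N on each of its halves (all of step 2 and velocity of joint filter_slide between -0.005 and 0.005 m/s); the arm keeps its last pose, push and grip.
It fails at once if the filter slide was run past the ball by more than 12 mm (y of slide_notch in the frame of lamp_gate above 0.012 m).
It fails at once if a bystander was moved by more than 20 mm (distance of any of lens_cap, vial, specimen_jar, reagent_bottle, dish, slide_box from where it was at the start of the episode above 0.02 m).
It fails at once if a bystander was tipped (angle between any of lens_cap, vial, specimen_jar, reagent_bottle, dish, slide_box's own z axis and vertical above 0.35 rad).
It also fails if it takes over 58 s, if anything falls off the work surface, if the arm or the gripper's body presses on something with over 40 N, if the wrist force passes 120 N, or if a joint passes its speed limit or range.

## Robot

A 6-joint arm with a two-finger parallel gripper is mounted at the origin on the work surface. World frame = base frame: x ahead of the robot, y to its left, z up, the work surface at z = 0. Lengths are in m, angles in rad, forces in N, time in s.
With the tool pointing down it reaches from about 0.375 to 0.975 m from the base axis. Payload 3.8 kg.
Tool frame: the origin (TCP) lies on the mounting face of the last link; the fingertips stand 173 mm ahead of it and the grasp point (between the pads) lies 155 mm ahead of it; z points along the fingers, y is the direction in which the jaws open and shut (so a half turn about z gives the same grasp; the last joint's range is limited). The gripper opens to 85 mm and grips with 20 to 120 N. Pads are 22 mm wide; open, the fingers measure 114 mm over their backs; the gripper's body (76 mm by 85 mm) begins 54 mm behind the grasp point. The pads swing forward as they close: fully open they stand 13 mm farther back than shut.
Start: joints at [1.146, 0.264, 1.604, -0, 1.274, -0.037], TCP at [0.255, 0.625, 0.405] pointing down, gripper open.
Joint ranges: [-2.63, 2.63], [-0.94, 2.18], [0.31, 2.57], [-1.31, 4.45], [0, 2.66], [-2.55, 2.55]. Speed limits (rad/s): [2.57, 2.57, 3.14, 3.14, 3.14, 3.14].

## Interface

Orientations are given as a rotation vector (axis times angle).
In Python, from workcell import bot, imaging, order gives the robot as it stands. The module is installed in compiled form; this text tells all that it offers.
- The arm moves only by the shell command python3 -m creep 'ROWS' [OPENING] [FORCE]. ROWS is JSON, a list of rows, each an object with "slide": the shift along the tool's x, y, z each as a share of 25 mm, from -1 to 1, a list of three; "angular": the turn, a rotation vector about the tool's x, y, z each as a share of 4 degrees, from -1 to 1, a list of three. A call has 1 to 5 rows; each row shifts and turns the commanded pose from where the row before left it, along the tool's axes as they then stand; what a row does not reach is not made up. A row lasts 1/12 s, in which the tool goes at most 41.7 mm and 7.16 degrees, less where a joint would pass 70% of its speed; a pose out of reach is approached as far as the arm can. A call with a number of a shift or a turn outside -1 to 1 is refused whole. A call with a gripper value outside its range is refused whole. OPENING is the closure, from -1 (fully open) to 1 (shut), set as the call begins (- or left out, the last holds). The fingers move at their own pace and stop on an object; FORCE is the grip in N (left out, the last holds). Time passes only in rows, so rows that do not move let the fingers close. It gives the time, the measured TCP pose, the force and the opening at its end, in the units of the state.
- bot.read_state(): the state, without advancing time (a new reading comes with each control period).
- imaging.read_camera(name): name is "scene" or "top" or "wrist"; returns (picture, depth): 384x512x3 uint8, red, green, blue; 384x512 float32, m along the optical axis (not along the pixel's ray), 0 where there is no reading.
- imaging.camera_model(name): a dict with "fovy" (degrees; the focal length in pixels is half the picture's height over the tangent of half this angle, whatever the lens; pixels are square), "cx", "cy" (the principal point, pixels), "camera_from_world" (4x4, takes a point from world to camera coordinates); the wrist camera has in their place "tool_from_camera" (4x4, takes a point from camera to tool coordinates, whose origin is the TCP and whose axes are the flange's). Camera axes: x right, y down, z forward; pixel columns grow to the right and rows downward; lengths in m; the calibration is good to about 2 mm. A picture is of the moment at which its call begins: read the wrist's pose just before it. camera_model takes no time and is no camera call.
- order.finish_job(): hands the job in, once; it reports no verdict.
The state is a dict: "time": time; "q": joint angles; "joint_vel": joint speeds; "joint_torque": joint torques, N m; "tool_pos": TCP position; "tcp_rot": TCP orientation; "wrist_force": force on the tool from outside, world axes, zero at the start; "torque": the same for the moment, N m; "width": opening from 0.0 (shut) to 1.0 (fully open).
Only numpy, scipy, OpenCV 4.12 (cv2) and the standard library are available. Lean on these libraries where they do the work, as an engineer would, in place of code of your own. Each camera call takes 0.05 s, during which the arm holds its last target.

## Working session

There is one attempt and no reset: what is moved stays moved. The work goes in short steps, Python scripts to look and compute and a shell command to move; the robot and the scene stay as the last step left them, time stands still between calls to the robot, and variables do not carry over. Pictures are saved under pics/ and viewed, and the job is handed in when it is done.

```bash
mkdir -p pics; ls
python3 - <<'E'
from workcell import bot, imaging
import cv2, numpy as np
s=bot.read_state(); print(s)
for n in ("scene","top"):
    p,d=imaging.read_camera(n); cv2.imwrite(f"pics/{n}0.png",p[:,:,::-1]); np.save(f"pics/{n}0.npy",d)
    np.save(f"pics/{n}0rgb.npy",p)
    m=imaging.camera_model(n); print(n,m)
print(imaging.camera_model("wrist"))
E
```

```text
pics
{'time': 0.0, 'q': array([ 1.14609578e+00,  2.64742655e-01,  1.60539068e+00,  1.43078986e-05,
        1.27370685e+00, -3.69129589e-02]), 'joint_vel': array([-1.57452718e-03,  2.13340932e-04,  5.33064728e-05,  1.83622621e-03,
       -1.72229574e-03, -4.43533942e-04]), 'joint_torque': array([-7.88323928e-05, -5.15093887e+01, -3.67320657e+01,  1.33083804e-04,
        1.27577037e-02,  2.09690484e-05]), 'tool_pos': array([0.25510773, 0.62455569, 0.40335967]), 'tcp_rot': array([-0.60523026, -3.08220296,  0.00343129]), 'wrist_force': array([-0.45361223, -0.30097488,  0.13945199]), 'torque': array([-0.02763701, -0.06756101, -0.00128753]), 'width': 1.0009012340770205}
scene {'fovy': 51.66101191327887, 'cx': 261.47795882186875, 'cy': 190.7621458635148, 'camera_from_world': array([[ 0.25386268,  0.96717531, -0.01120984, -0.17639846],
       [ 0.81983055, -0.2213088 , -0.5281101 , -0.43249384],
       [-0.51325588,  0.12487728, -0.84910192,  1.45916545],
       [ 0.        ,  0.        ,  0.        ,  1.        ]])}
top {'fovy': 55.613905104940514, 'cx': 251.75010324498882, 'cy': 187.49227408934215, 'camera_from_world': array([[-0.02590017, -0.99962523, -0.00886422,  0.03983081],
       [-0.99418879,  0.02668411, -0.104291  ,  0.561248  ],
       [ 0.10448845,  0.00611156, -0.99450732,  0.99491429],
       [ 0.        ,  0.        ,  0.        ,  1.        ]])}
{'fovy': 60.01815384992678, 'cx': 253.60671059060505, 'cy': 189.41677236811643, 'tool_from_camera': array([[ 4.30108658e-04, -9.65693968e-01, -2.59682452e-01,
         6.52562417e-02],
       [ 9.99999737e-01,  2.63760754e-04,  6.75426369e-04,
        -4.98417278e-05],
       [-5.83761131e-04, -2.59682675e-01,  9.65693827e-01,
         3.13512708e-02],
       [ 0.00000000e+00,  0.00000000e+00,  0.00000000e+00,
         1.00000000e+00]])}
```

View pics/scene0.png

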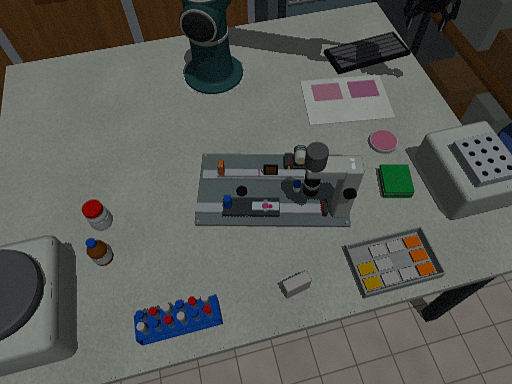

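View pics/top0.png

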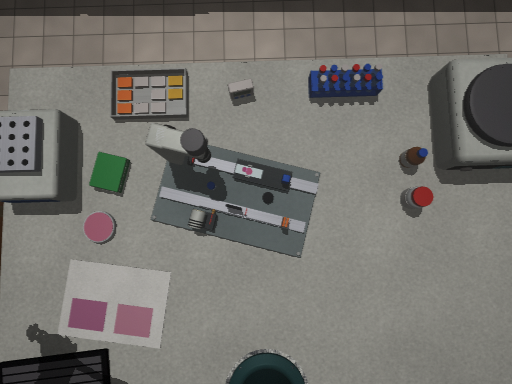

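The scene view shows the station at the centre: orange tab at (221,165), blue knob at (227,200), lens cap at (242,190). In the top view the knob is at (287,178), the tab at (285,223), and station +y points left and slightly up. Next I'll zoom in and measure.

```bash
cat > h.py <<'E'
import numpy as np, cv2
from workcell import imaging
from scipy.spatial.transform import Rotation as R
def ray(n,u,v,T=None):
    m=imaging.camera_model(n); f=192/np.tan(np.radians(m["fovy"]/2))
    d=np.array([(u-m["cx"])/f,(v-m["cy"])/f,1.])
    if n=="wrist":
        M=T@m["tool_from_camera"]
    else: M=np.linalg.inv(m["camera_from_world"])
    return M[:3,3],M[:3,:3]@d
def onz(n,u,v,z,T=None):
    o,d=ray(n,u,v,T); return o+d*(z-o[2])/d[2]
def TT(s):
    T=np.eye(4);T[:3,:3]=R.from_rotvec(s["tcp_rot"]).as_matrix();T[:3,3]=s["tool_pos"];return T
def blobs(p,hue,smin=120,vmin=60,roi=None):
    h=cv2.cvtColor(p,cv2.COLOR_RGB2HSV)
    m=((h[...,0]>=hue[0])&(h[...,0]<=hue[1])&(h[...,1]>smin)&(h[...,2]>vmin)).astype(np.uint8)
    if roi: 
        k=np.zeros_like(m);k[roi[1]:roi[3],roi[0]:roi[2]]=1;m*=k
    n,l,st,c=cv2.connectedComponentsWithStats(m)
    return [(c[i].round(1).tolist(),st[i].tolist()) for i in range(1,n) if st[i][4]>=4]
E
python3 - <<'E'
import numpy as np,cv2
from h import *
for n,b in (("top",(145,110,325,260)),("scene",(185,140,370,235))):
    p=np.load(f"pics/{n}0rgb.npy")
    print(n,"orange",blobs(p,(5,14),150,90,b)); print("blue",blobs(p,(105,125),150,60,b)); print("red",blobs(p,(0,4),150,60,b),blobs(p,(172,179),150,60,b))
    c=p[b[1]:b[3],b[0]:b[2],::-1]; cv2.imwrite(f"pics/{n}0z.png",cv2.resize(c,None,fx=4,fy=4,interpolation=cv2.INTER_CUBIC))
E
```

```text
top orange [([283.5, 221.0], [282, 217, 4, 9, 20]), ([286.5, 222.1], [285, 218, 4, 9, 17])]
blue [([285.7, 177.8], [282, 175, 8, 7, 44])]
red [([192.6, 159.6], [192, 158, 2, 4, 5])] []
scene orange [([219.0, 163.3], [218, 160, 3, 8, 10]), ([221.8, 162.5], [221, 160, 2, 6, 8])]
blue [([227.2, 200.8], [224, 195, 8, 13, 87])]
red [([288.0, 160.0], [288, 156, 1, 9, 9]), ([322.1, 206.3], [322, 201, 2, 11, 12])] []
```

View pics/top0z.png

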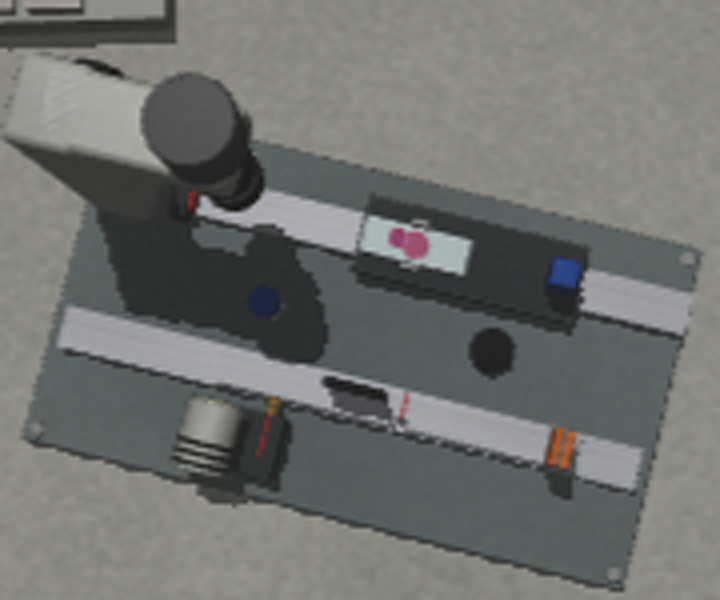

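View pics/scene0z.png

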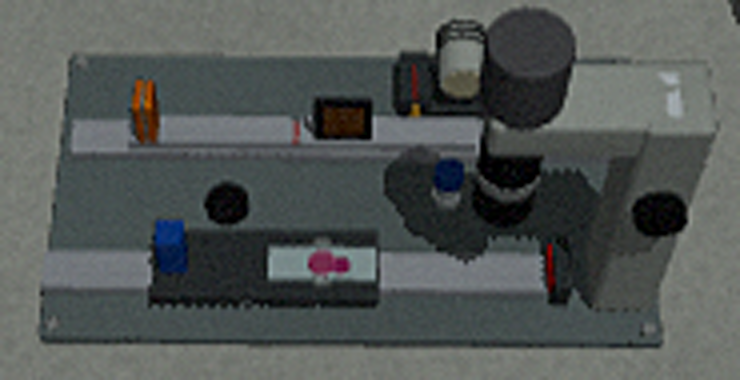

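Run:
```python
import numpy as np,cv2
from h import *
q=lambda x,y,z:onz("top",145+(x+.5)/4-.5,110+(y+.5)/4-.5,z)
br=q(622,590,.012);bl=q(25,438,.012);tr=q(702,252,.012)
print("br bl tr",br,bl,tr)
y=(bl-br)/np.linalg.norm(bl-br); x=(tr-br)/np.linalg.norm(tr-br)
print("len",np.linalg.norm(bl-br),np.linalg.norm(tr-br),"yaw y",np.degrees(np.arctan2(-y[0],y[1])),"x",np.degrees(np.arctan2(x[1],x[0])))
# guides line: slide bar edges
a=q(640,470,.032);b=q(60,330,.032);print("yaw guide",np.degrees(np.arctan2(-(b-a)[0],(b-a)[1])))
yaw=np.arctan2(-y[0],y[1]); yaw=(yaw+np.arctan2(x[1],x[0]))/2
Rz=np.array([[np.cos(yaw),-np.sin(yaw)],[np.sin(yaw),np.cos(yaw)]])
# origin from corners: br=(-140,-200) bl=(-140,240) tr=(110,-200)
o=np.mean([br[:2]-Rz@[-.14,-.2],bl[:2]-Rz@[-.14,.24],tr[:2]-Rz@[.11,-.2]],0)
print("yaw",np.degrees(yaw),"origin",o)
S=lambda w:(Rz.T@(w[:2]-o)*1000).round(1)
for nm,u,v,z in (("tabtop",285,221.5,.077),("knobtop",286,178,.077)):
    w=onz("top",u,v,z);print(nm,w,S(w))
for nm,px in (("notchline",(403,407,.032)),("gateline",(264,438,.038)),("knob",(567,273,.077)),("tab",(562,447,.077)),("stopred",(193,200,.04)),("cap",(493,352,.018)),("vial",(265,302,.054)),("caredge",(583,290,.032)),("ball",(275,407,.03))):
    w=q(*px);print(nm,w.round(4),S(w))
for nm,u,v,z in (("tab",220.5,161,.077),("knob",227,196.5,.077),("gateline",288,160,.038),("notchline",259,172.5,.032)):
    w=onz("scene",u,v,z);print("scene",nm,w.round(4),S(w))
```

```text
br bl tr [ 0.36413227 -0.10533333  0.012     ] [0.48123014 0.31421604 0.012     ] [ 0.60156583 -0.17214763  0.012     ]
len 0.4355841861193416 0.24665531372548163 yaw y -15.594624839701325 x -15.716711392944601
yaw guide -15.039645239643706
yaw -15.655668116322962 origin [0.55126609 0.04830792]
tabtop [ 0.46400225 -0.06116034  0.077     ] [ -54.5 -129. ]
knobtop [ 0.58029081 -0.0679687   0.077     ] [  59.3 -104.1]
notchline [0.4954 0.0445 0.032 ] [-52.8 -18.7]
gateline [0.4763 0.1411 0.038 ] [-97.3  69.1]
knob [ 0.5806 -0.069   0.077 ] [  59.9 -105. ]
tab [ 0.4643 -0.0615  0.077 ] [ -54.1 -129.2]
stopred [0.6442 0.1884 0.04  ] [ 51.7 160. ]
cap [ 0.5332 -0.0199  0.018 ] [  1.  -70.5]
vial [0.5691 0.1371 0.054 ] [-6.8 90.3]
caredge [ 0.5741 -0.0838  0.032 ] [  57.6 -121.1]
ball [0.4978 0.134  0.03  ] [-74.6  68.1]
scene tab [ 0.4556 -0.0594  0.077 ] [ -63.  -129.5]
scene knob [ 0.5784 -0.0664  0.077 ] [  57.1 -103.1]
scene gateline [0.4765 0.1407 0.038 ] [-96.9  68.8]
scene notchline [0.4939 0.0455 0.032 ] [-54.4 -18.2]
```

The estimates from the two views agree: station yaw is -15.66°, the knob is at (60,-104), the tab at (-54.5,-129) and the gate line at y=69. The slide therefore has about 88 mm to go. I'll align the tool first while shutting the fingers.

```bash
cat >> h.py <<'E'
yaw=np.radians(-15.656); O=np.array([0.55127,0.04831])
Rz=np.array([[np.cos(yaw),-np.sin(yaw)],[np.sin(yaw),np.cos(yaw)]])
def S(w): return (Rz.T@(np.asarray(w)[:2]-O))*1000
def where():
    from workcell import bot
    s=bot.read_state();T=TT(s)
    print("t",round(s["time"],2),"st",S(s["tool_pos"]).round(1),"z",round(s["tool_pos"][2]*1000,1),"Fst",(Rz.T@s["wrist_force"][:2]).round(1),round(s["wrist_force"][2],1),"w",round(s["width"],3))
    W=np.eye(3);W[:2,:2]=Rz;W=W@np.diag([-1,1,-1.])
    print("rot err deg (tool axes)",np.degrees(R.from_matrix(T[:3,:3].T@W).as_rotvec()).round(2), "tool x,y in st",(Rz.T@T[:2,0]).round(3),(Rz.T@T[:2,1]).round(3))
    return T
def go(x,y,z):
    T=where(); w=O+Rz@(np.array([x,y])/1000); d=T[:3,:3].T@(np.array([*w,z/1000])-T[:3,3])
    print("delta shares of 25mm",(d/0.025).round(2))
E
python3 -c "
from h import *
where()"
python3 -m creep '[{"slide":[0,0,0],"angular":[0,0,-0.8]},{"slide":[0,0,0],"angular":[0,0,-0.8]},{"slide":[0,0,0],"angular":[0,0,0]}]' 1 40
python3 -c "
from h import *
go(-90,-145,400)"
```

```text
t 0.1 st [-440.7  475. ] z 403.5 Fst [0.4 0.2] 0.6 w 0.998
rot err deg (tool axes) [-0.12 -0.01 -6.56] tool x,y in st [-0.993  0.114] [0.114 0.993]
time: 0.35
tool_pos: [0.2552, 0.6247, 0.4039]
tcp_rot: [-0.43, -3.112, 0.002]
wrist_force: [-1.3, -0.6, 0.5]
width: 0.606
t 0.35 st [-440.6  475.1] z 403.9 Fst [-1.1 -0.9] 0.5 w 0.606
rot err deg (tool axes) [-0.08 -0.01 -0.09] tool x,y in st [-1.     0.001] [0.001 1.   ]
delta shares of 25mm [-14.06 -24.78   0.19]
```

```bash
python3 -m creep '[{"slide":[-0.56,-1,0],"angular":[0,0,0]},{"slide":[-0.56,-1,0],"angular":[0,0,0]},{"slide":[-0.56,-1,0],"angular":[0,0,0]},{"slide":[-0.56,-1,0],"angular":[0,0,0]},{"slide":[-0.56,-1,0],"angular":[0,0,0]}]'
python3 -m creep '[{"slide":[-0.56,-1,0],"angular":[0,0,0]},{"slide":[-0.56,-1,0],"angular":[0,0,0]},{"slide":[-0.56,-1,0],"angular":[0,0,0]},{"slide":[-0.56,-1,0],"angular":[0,0,0]},{"slide":[-0.56,-1,0],"angular":[0,0,0]}]'
python3 -m creep '[{"slide":[-0.56,-1,0],"angular":[0,0,0]},{"slide":[-0.56,-1,0],"angular":[0,0,0]},{"slide":[-0.56,-1,0],"angular":[0,0,0]},{"slide":[-0.56,-1,0],"angular":[0,0,0]},{"slide":[-0.56,-1,0],"angular":[0,0,0]}]'
python3 -m creep '[{"slide":[-0.56,-1,0],"angular":[0,0,0]},{"slide":[-0.56,-1,0],"angular":[0,0,0]},{"slide":[-0.56,-1,0],"angular":[0,0,0]},{"slide":[-0.56,-1,0],"angular":[0,0,0]},{"slide":[-0.56,-1,0],"angular":[0,0,0]}]'
python3 -c "
from h import *
go(-90,-145,400)"
```

```text
time: 0.77
tool_pos: [0.2885, 0.4842, 0.4041]
tcp_rot: [-0.434, -3.111, 0.001]
wrist_force: [0.3, -0.2, -0.4]
width: -0.0
time: 1.18
tool_pos: [0.3217, 0.3447, 0.4044]
tcp_rot: [-0.435, -3.111, 0.0]
wrist_force: [0.1, -0.5, 1.4]
width: -0.001
time: 1.6
tool_pos: [0.3549, 0.2054, 0.4045]
tcp_rot: [0.434, 3.111, -0.0]
wrist_force: [-0.0, -0.5, -0.2]
width: 0.001
time: 2.02
tool_pos: [0.3881, 0.0661, 0.4046]
tcp_rot: [0.435, 3.111, 0.0]
wrist_force: [0.8, -0.1, 0.9]
width: -0.002
t 2.02 st [-161.9  -26.9] z 404.6 Fst [0.8 0.1] 0.9 w -0.002
rot err deg (tool axes) [ 0.01  0.01 -0.26] tool x,y in st [-1.     0.004] [0.004 1.   ]
delta shares of 25mm [-2.9  -4.71  0.18]
```

```bash
python3 -m creep '[{"slide":[-0.9,-1,0],"angular":[0,0,0]},{"slide":[-0.9,-1,0],"angular":[0,0,0]},{"slide":[-0.9,-1,0],"angular":[0,0,0]},{"slide":[-0.9,-1,0],"angular":[0,0,0]},{"slide":[-0.9,-1,0],"angular":[0,0,-0.06]}]'
python3 -m creep '[{"slide":[-1,0,0.8],"angular":[0,0,0]},{"slide":[-1,0,0.8],"angular":[0,0,0]},{"slide":[-1,0,0.8],"angular":[0,0,0]},{"slide":[-1,0,0.8],"angular":[0,0,0]},{"slide":[0,0,0],"angular":[0,0,0]}]'
python3 - <<'E'
from h import *
go(60,-145,218)
T=TT(__import__("workcell").bot.read_state())
p,d=imaging.read_camera("wrist"); cv2.imwrite("pics/w1.png",p[:,:,::-1])
E
```

```text
time: 2.43
tool_pos: [0.4627, -0.0852, 0.4046]
tcp_rot: [0.429, 3.112, 0.0]
wrist_force: [0.5, -0.3, 0.7]
width: 0.0
time: 2.85
tool_pos: [0.5604, -0.1112, 0.319]
tcp_rot: [-0.429, -3.106, -0.001]
wrist_force: [-0.3, -0.5, -0.3]
width: -0.001
t 2.85 st [  51.8 -151.1] z 319.0 Fst [-0.2 -0.6] -0.3 w -0.001
rot err deg (tool axes) [-0.02 -0.35 -0.06] tool x,y in st [-1.     0.001] [0.001 1.   ]
delta shares of 25mm [-0.35  0.25  4.04]
```

View pics/w1.png

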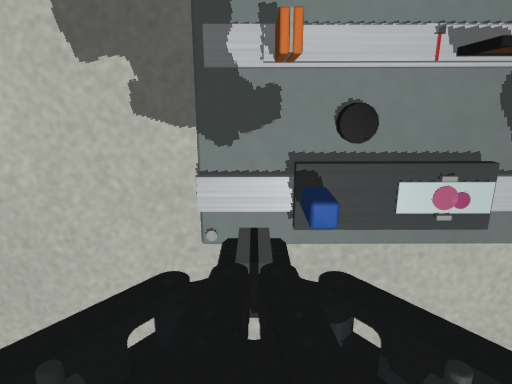

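The wrist view shows the knob top at (322,213), ahead (to the right) of the shut fingers at (254,270), with clear space below them. I'll descend.

```bash
python3 -m creep '[{"slide":[-0.35,0.1,0.9],"angular":[0,-0.08,0]},{"slide":[0,0,0.9],"angular":[0,0,0]},{"slide":[0,0,0.9],"angular":[0,0,0]},{"slide":[0,0,0.9],"angular":[0,0,0]},{"slide":[0,0,0.3],"angular":[0,0,0]}]'
python3 - <<'E'
from h import *
go(60,-145,218)
T=TT(__import__("workcell").bot.read_state())
p,d=imaging.read_camera("wrist"); cv2.imwrite("pics/w2.png",p[:,:,::-1])
E
```

```text
time: 3.32
tool_pos: [0.5663, -0.1097, 0.2249]
tcp_rot: [0.427, 3.112, -0.0]
wrist_force: [-0.3, 0.4, -0.3]
width: -0.009
t 3.32 st [  57.1 -148.1] z 224.9 Fst [-0.4  0.3] -0.3 w -0.009
rot err deg (tool axes) [-0.01  0.05  0.04] tool x,y in st [-1.    -0.001] [-0.001  1.   ]
delta shares of 25mm [-0.12  0.12  0.27]
```

View pics/w2.png

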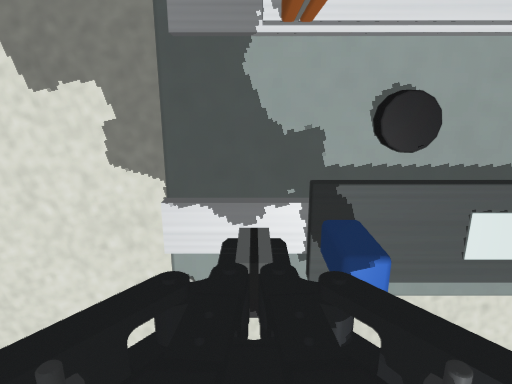

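The shut fingers are beside the knob and level with it, with the knob's near face at about x=322. I'll push along +y and watch the force.

```bash
python3 -m creep '[{"slide":[-0.1,0.5,0.2],"angular":[0,0,0]},{"slide":[0,0.5,0],"angular":[0,0,0]},{"slide":[0,0.5,0],"angular":[0,0,0]},{"slide":[0,0.4,0],"angular":[0,0,0]},{"slide":[0,0.4,0],"angular":[0,0,0]}]'
python3 -c "
from h import *
where()"
python3 -m creep '[{"slide":[0,0.4,0],"angular":[0,0,0]},{"slide":[0,0.4,0],"angular":[0,0,0]},{"slide":[0,0.4,0],"angular":[0,0,0]}]'
python3 -c "
from h import *
where()"
```

```text
time: 3.78
tool_pos: [0.587, -0.0544, 0.2234]
tcp_rot: [0.423, 3.105, -0.002]
wrist_force: [-0.4, -4.2, -0.3]
width: 0.0
t 3.78 st [ 62.1 -89.3] z 223.4 Fst [ 0.8 -4.1] -0.3 w 0.0
rot err deg (tool axes) [-0.01  0.43  0.13] tool x,y in st [-1.    -0.002] [-0.002  1.   ]
time: 4.03
tool_pos: [0.595, -0.0257, 0.2232]
tcp_rot: [0.424, 3.106, -0.001]
wrist_force: [-0.8, -2.4, 3.1]
width: 0.006
t 4.03 st [ 62.1 -59.4] z 223.2 Fst [-0.2 -2.6] 3.1 w 0.006
rot err deg (tool axes) [0.01 0.41 0.09] tool x,y in st [-1.    -0.002] [-0.002  1.   ]
```

```bash
python3 -c "
from h import *
q=lambda x,y,z:S(onz('top',145+(x+.5)/4-.5,110+(y+.5)/4-.5,z))
print(q(370,197,.032),q(357,268,.032),q(590,247,.032),q(576,322,.032),q(198,200,.03))"
python3 -m creep '[{"slide":[0,0.4,0],"angular":[0,0,0]},{"slide":[0,0.4,0],"angular":[0,0,0]},{"slide":[0,0.4,0],"angular":[0,0,0]}]'
python3 -c "
from h import *
where()"
```

```text
[85.36254087 40.52148188] [34.03189567 36.78759102] [  88.48757499 -118.73081743] [  34.48592516 -121.6274719 ] [ 53.8951677  158.64842657]
time: 4.28
tool_pos: [0.6029, 0.0031, 0.2226]
tcp_rot: [0.425, 3.106, -0.001]
wrist_force: [-0.2, -3.2, 2.8]
width: 0.0
t 4.28 st [ 61.9 -29.6] z 222.6 Fst [ 0.7 -3.1] 2.8 w 0.0
rot err deg (tool axes) [0.01 0.38 0.08] tool x,y in st [-1.    -0.001] [-0.001  1.   ]
```

```bash
python3 -m creep '[{"slide":[0,0.25,0],"angular":[0,0,0]},{"slide":[0,0.2,0],"angular":[0,0,0]}]'
python3 -m creep '[{"slide":[0,0.1,0],"angular":[0,0,0]},{"slide":[0,0.1,0],"angular":[0,0,0]}]'
python3 -c "
from h import *
where()"
python3 -m creep '[{"slide":[0,0.1,0],"angular":[0,0,0]}]'
python3 -m creep '[{"slide":[0,0.1,0],"angular":[0,0,0]}]'
python3 -c "
from h import *
where()"
```

```text
time: 4.45
tool_pos: [0.6057, 0.0139, 0.2222]
tcp_rot: [0.424, 3.107, -0.001]
wrist_force: [0.3, -3.7, 2.8]
width: 0.001
time: 4.62
tool_pos: [0.6068, 0.0181, 0.222]
tcp_rot: [0.425, 3.107, -0.001]
wrist_force: [0.5, -3.1, 1.8]
width: 0.003
t 4.62 st [ 61.6 -14.1] z 222.0 Fst [ 1.3 -2.8] 1.8 w 0.003
rot err deg (tool axes) [-0.01  0.31  0.09] tool x,y in st [-1.    -0.002] [-0.002  1.   ]
time: 4.7
tool_pos: [0.6074, 0.0202, 0.222]
tcp_rot: [0.425, 3.107, -0.001]
wrist_force: [0.4, -3.7, 1.4]
width: -0.001
time: 4.78
tool_pos: [0.608, 0.0226, 0.2221]
tcp_rot: [0.426, 3.107, -0.001]
wrist_force: [0.9, -2.6, 1.7]
width: -0.001
t 4.78 st [61.6 -9.5] z 222.1 Fst [ 1.6 -2.3] 1.7 w -0.001
rot err deg (tool axes) [-0.01  0.31  0.06] tool x,y in st [-1.    -0.001] [-0.001  1.   ]
```

```bash
python3 -m creep '[{"slide":[0,0.08,0],"angular":[0,0,0]}]'|grep -E "pos|force"
python3 -m creep '[{"slide":[0,0.08,0],"angular":[0,0,0]}]'|grep -E "pos|force"
python3 -m creep '[{"slide":[0,0.08,0],"angular":[0,0,0]}]'|grep -E "pos|force"
python3 -c "
from h import *
where()"
```

```text
tool_pos: [0.6086, 0.0245, 0.2221]
wrist_force: [0.0, -2.1, 0.4]
tool_pos: [0.6088, 0.0252, 0.2221]
wrist_force: [-2.2, -15.5, 2.8]
tool_pos: [0.609, 0.0258, 0.2221]
wrist_force: [-3.6, -22.1, 6.0]
t 5.03 st [61.7 -6.1] z 222.1 Fst [  2.5 -22.3] 6.0 w 0.002
rot err deg (tool axes) [-0.39  0.27  0.19] tool x,y in st [-1.    -0.003] [-0.003  1.   ]
```

Force jumped from 3 to 22 N, which is the hard stop. I'll hold briefly, look, then back off.

```bash
python3 -m creep '[{"slide":[0,0,0],"angular":[0,0,0]},{"slide":[0,0,0],"angular":[0,0,0]},{"slide":[0,0,0],"angular":[0,0,0]}]'
python3 - <<'E'
from h import *
p,d=imaging.read_camera("scene"); cv2.imwrite("pics/s2.png",cv2.resize(p[130:240,180:380,::-1],None,fx=4,fy=4,interpolation=cv2.INTER_CUBIC))
E
python3 -m creep '[{"slide":[0,-0.4,0],"angular":[0,0,0]},{"slide":[0,-0.6,0],"angular":[0,0,0]},{"slide":[0,-0.6,-0.5],"angular":[0,0,0]},{"slide":[0,-1,-1],"angular":[0,0,0]},{"slide":[0,-1,-1],"angular":[0,0,0]}]'
python3 -c "
from h import *
go(-54.5,-129,300)"
```

```text
time: 5.28
tool_pos: [0.609, 0.0255, 0.2221]
tcp_rot: [0.424, 3.109, -0.01]
wrist_force: [-3.2, -15.7, 4.4]
width: -0.0
time: 5.75
tool_pos: [0.5837, -0.059, 0.2844]
tcp_rot: [0.424, 3.111, -0.0]
wrist_force: [0.3, -0.3, -0.0]
width: -0.001
t 5.75 st [ 60.2 -94.5] z 284.4 Fst [ 0.4 -0.2] -0.0 w -0.001
rot err deg (tool axes) [0.01 0.1  0.13] tool x,y in st [-1.    -0.002] [-0.002  1.   ]
delta shares of 25mm [ 4.59 -1.37 -0.63]
```

View pics/s2.png

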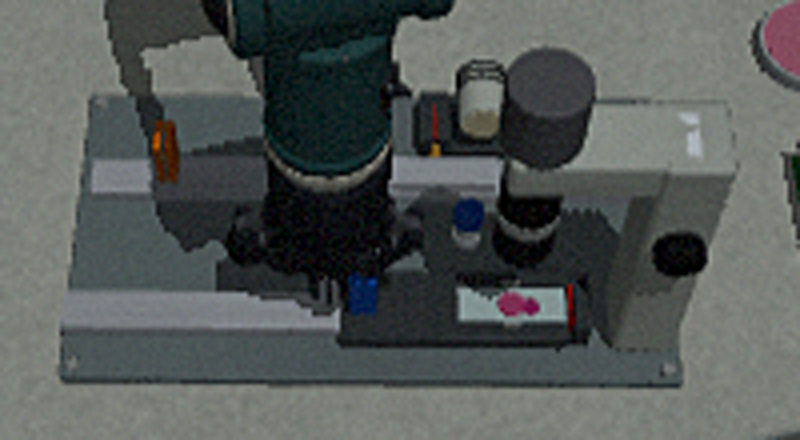

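The picture shows the carriage against the red end stop at (572,305), with the vial and cap untouched. Next I'll open the gripper and move over the tab.

```bash
python3 -m creep '[{"slide":[0.92,-0.28,-0.3],"angular":[0,0,0]},{"slide":[0.92,-0.28,-0.3],"angular":[0,0,0]},{"slide":[0.92,-0.28,-0.2],"angular":[0,0,0]},{"slide":[0.92,-0.28,0],"angular":[0,0,0]},{"slide":[0.92,-0.28,0],"angular":[0,0.03,0.03]}]' -1 40
python3 -m creep '[{"slide":[0,0,0],"angular":[0,0,0]},{"slide":[0,0,0],"angular":[0,0,0]}]'
python3 - <<'E'
from h import *
from workcell import bot
T=where()
p,d=imaging.read_camera("wrist"); cv2.imwrite("pics/w3.png",p[:,:,::-1]); np.save("pics/w3.npy",p)
b=blobs(p,(5,16),150,80); print(b)
for c,st in b: 
    if st[4]>50: print(S(onz("wrist",*c,.077,T)))
p,d=imaging.read_camera("top");print(blobs(p,(105,125),150,60,(145,110,325,260))); np.save("pics/t3.npy",p);cv2.imwrite("pics/t3.png",cv2.resize(p[110:260,145:325,::-1],None,fx=4,fy=4))
E
```

```text
time: 6.17
tool_pos: [0.4634, -0.0616, 0.3052]
tcp_rot: [0.43, 3.107, 0.0]
wrist_force: [0.5, -0.2, -0.4]
width: 0.709
time: 6.33
tool_pos: [0.4635, -0.0613, 0.3046]
tcp_rot: [0.43, 3.108, 0.0]
wrist_force: [0.5, -0.6, 0.4]
width: 0.974
t 6.33 st [ -54.9 -129.3] z 304.6 Fst [ 0.7 -0.5] 0.4 w 0.974
rot err deg (tool axes) [ 0.03  0.23 -0.1 ] tool x,y in st [-1.     0.002] [0.002 1.   ]
[([247.0, 206.7], [243, 187, 9, 40, 352]), ([260.0, 206.6], [256, 187, 9, 40, 354])]
[ -55.37930985 -133.17469171]
[ -55.429993   -125.11718485]
[([242.7, 167.1], [239, 164, 8, 7, 45])]
```

View pics/w3.png

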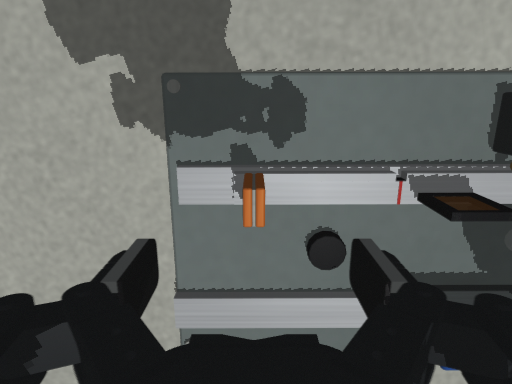

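View pics/t3.png

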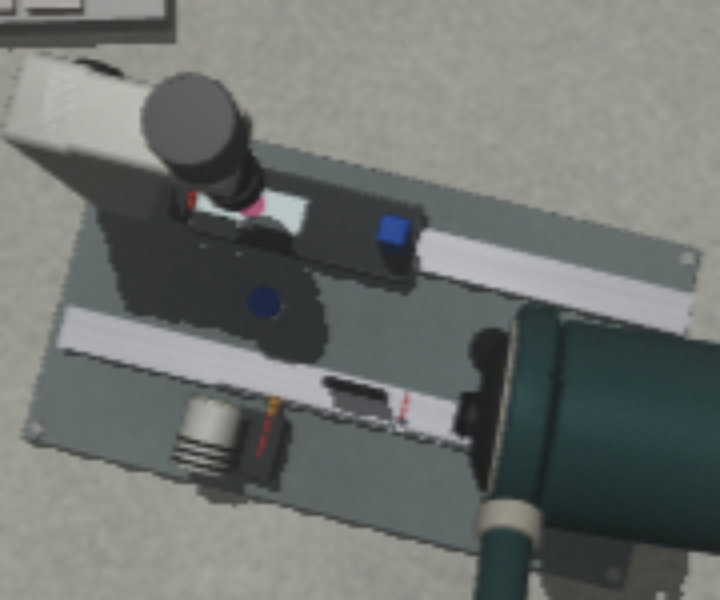

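The tab centre measures (-55.4,-129.1) and the TCP is at (-54.9,-129.3), so it is centred between the open jaws. I'll descend and pinch gently.

```bash
python3 - <<'E'
from h import *
from workcell import bot
T=TT(bot.read_state())
print("notch line",S(onz("wrist",400.5,192,.032,T)))
p=np.load("pics/w3.npy");print(blobs(p,(0,4),120,60),blobs(p,(170,179),120,60))
E
python3 -m creep '[{"slide":[0,0,0.9],"angular":[0,0.03,0]},{"slide":[0,0,0.9],"angular":[0,0,0]},{"slide":[0,0,0.9],"angular":[0,0,0]},{"slide":[0,0,0.9],"angular":[0,0,0]}]'
python3 -m creep '[{"slide":[0,0,0],"angular":[0,0,0]},{"slide":[0,0,0],"angular":[0,0,0]},{"slide":[0,0,0],"angular":[0,0,0]},{"slide":[0,0,0],"angular":[0,0,0]}]' 1 25
python3 -m creep '[{"slide":[0,0,0],"angular":[0,0,0]},{"slide":[0,0,0],"angular":[0,0,0]},{"slide":[0,0,0],"angular":[0,0,0]},{"slide":[0,0,0],"angular":[0,0,0]}]'
python3 -c "
from h import *
where()"
```

```text
notch line [-49.7841984  -17.71426772]
[([399.4, 192.1], [397, 181, 5, 23, 57])] []
time: 6.77
tool_pos: [0.4665, -0.0612, 0.2137]
tcp_rot: [0.428, 3.109, -0.0]
wrist_force: [0.7, 0.1, -0.1]
width: 0.999
time: 7.1
tool_pos: [0.4664, -0.0613, 0.2157]
tcp_rot: [0.428, 3.108, -0.0]
wrist_force: [-0.2, -0.1, 0.0]
width: 0.453
time: 7.43
tool_pos: [0.4659, -0.0613, 0.2155]
tcp_rot: [0.428, 3.108, -0.001]
wrist_force: [-0.4, -1.2, 5.9]
width: 0.163
t 7.43 st [ -52.7 -128.6] z 215.5 Fst [-0.1 -1.3] 5.9 w 0.163
rot err deg (tool axes) [ 0.    0.24 -0.03] tool x,y in st [-1.  0.] [0. 1.]
```

Gripped: the opening is 13.9 mm, matching the tab. I'll slide about 70 mm, then check by camera.

```bash
python3 -m creep '[{"slide":[0,0.2,0],"angular":[0,0,0]},{"slide":[0,0.4,0],"angular":[0,0,0]},{"slide":[0,0.4,0],"angular":[0,0,0]},{"slide":[0,0.4,0],"angular":[0,0,0]},{"slide":[0,0.2,0],"angular":[0,0,0]}]'
python3 -c "
from h import *
where()"
python3 -m creep '[{"slide":[0,0.3,0],"angular":[0,0,0]},{"slide":[0,0.4,0],"angular":[0,0,0]},{"slide":[0,0.3,0],"angular":[0,0,0]},{"slide":[0,0.2,0],"angular":[0,0,0]},{"slide":[0,0,0],"angular":[0,0,0]}]'
python3 - <<'E'
from h import *
T=where()
p,d=imaging.read_camera("wrist"); cv2.imwrite("pics/w4.png",p[:,:,::-1]); np.save("pics/w4.npy",p)
print(blobs(p,(0,4),120,60),blobs(p,(170,179),120,60))
p,d=imaging.read_camera("top");cv2.imwrite("pics/t4.png",cv2.resize(p[110:260,145:325,::-1],None,fx=4,fy=4))
E
```

```text
time: 7.85
tool_pos: [0.4767, -0.0228, 0.2155]
tcp_rot: [0.427, 3.109, -0.003]
wrist_force: [-1.7, -6.7, 7.2]
width: 0.157
t 7.85 st [-52.6 -88.6] z 215.5 Fst [ 0.1 -6.9] 7.2 w 0.157
rot err deg (tool axes) [-0.07  0.23  0.01] tool x,y in st [-1. -0.] [-0.  1.]
time: 8.27
tool_pos: [0.4849, 0.0068, 0.2155]
tcp_rot: [0.428, 3.108, 0.0]
wrist_force: [0.0, 2.7, 6.8]
width: 0.165
t 8.27 st [-52.7 -57.9] z 215.5 Fst [-0.7  2.6] 6.8 w 0.165
rot err deg (tool axes) [ 0.05  0.23 -0.02] tool x,y in st [-1.  0.] [0. 1.]
[([476.3, 236.9], [472, 220, 10, 35, 152])] []
```

View pics/w4.png

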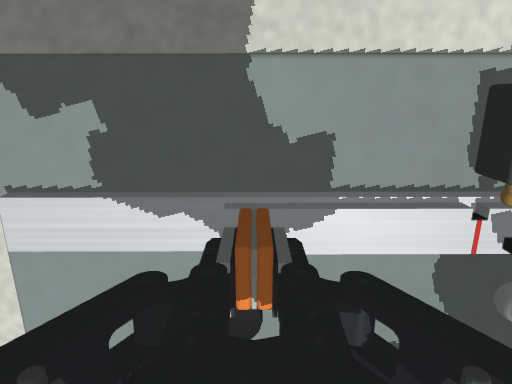

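View pics/t4.png

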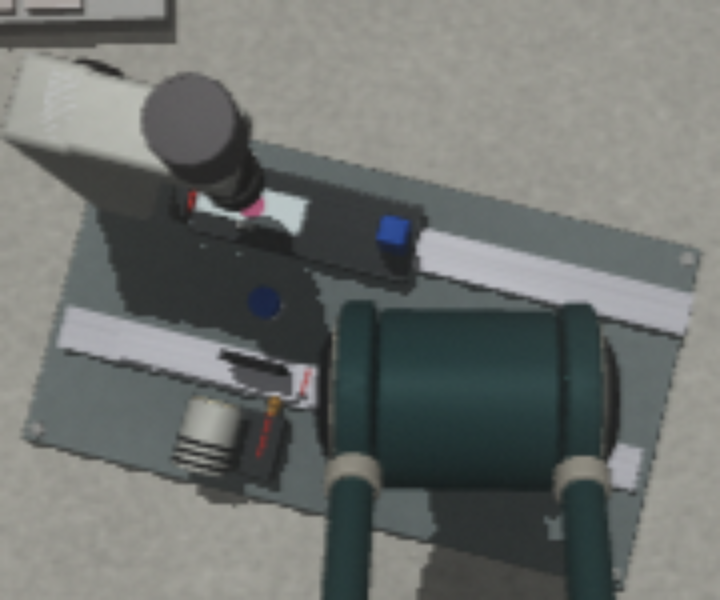

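```bash
python3 - <<'E'
from h import *
from workcell import bot
T=TT(bot.read_state())
print("notch",S(onz("wrist",480.5,211,.032,T)),S(onz("wrist",481,218,.027,T)),"ball",S(onz("wrist",509,196,.027,T)))
print("redline notch",S(onz("wrist",476,237,.032,T)))
E
python3 -m creep '[{"slide":[0,0.16,0],"angular":[0,0,0]},{"slide":[0,0.16,0],"angular":[0,0,0]}]' | grep -E "pos|force"
python3 - <<'E'
from h import *
T=where()
p,d=imaging.read_camera("wrist"); cv2.imwrite("pics/w5.png",cv2.resize(p[130:290,312:,::-1],None,fx=4,fy=4))
E
```

```text
notch [-65.42226512  51.91899603] [-59.98982737  56.45532383] ball [-71.48586742  68.19411909]
redline notch [-51.87689274  52.13387888]
tool_pos: [0.4868, 0.0134, 0.2155]
wrist_force: [-1.7, -6.2, 7.0]
t 8.53 st [-52.7 -51.1] z 215.5 Fst [ 0.  -6.4] 7.0 w 0.162
rot err deg (tool axes) [-0.09  0.22  0.01] tool x,y in st [-1. -0.] [-0.  1.]
```

View pics/w5.png

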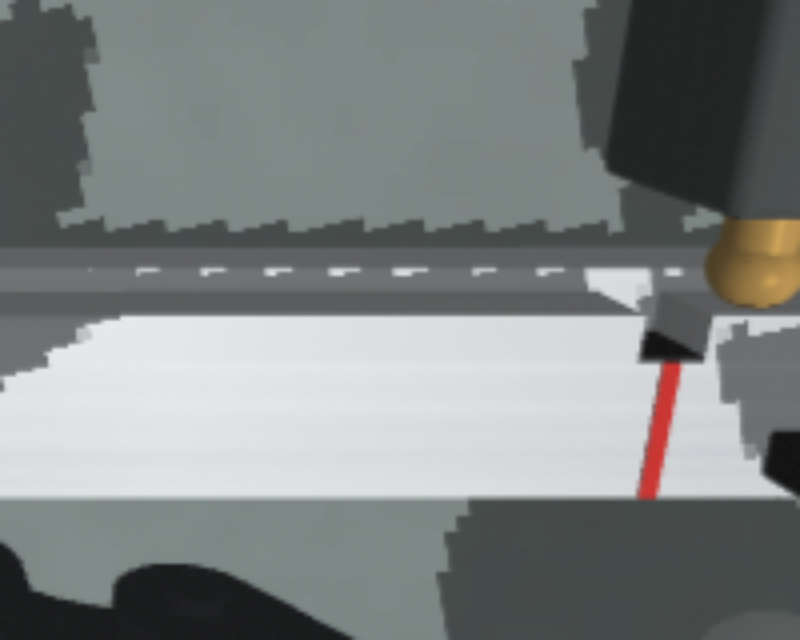

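The red line is about 9 mm short of the brass ball. I'll creep in 2 mm steps and watch the force.

```bash
for i in 1; do
python3 -m creep '[{"slide":[0,0.08,0],"angular":[0,0,0]}]' >/dev/null; python3 -c "
from h import *
where()"|grep Fst
python3 -m creep '[{"slide":[0,0.08,0],"angular":[0,0,0]}]' >/dev/null; python3 -c "
from h import *
where()"|grep Fst
python3 -m creep '[{"slide":[0,0.06,0],"angular":[0,0,0]}]' >/dev/null; python3 -c "
from h import *
where()"|grep Fst
done
```

```text
t 8.67 st [-52.7 -48.8] z 215.5 Fst [-0.2 -6.2] 7.8 w 0.161
t 8.75 st [-52.7 -47. ] z 215.5 Fst [ 0. -6.] 7.1 w 0.162
t 8.83 st [-52.6 -45.5] z 215.5 Fst [-0.2 -5.6] 7.6 w 0.158
```

```bash
python3 -m creep '[{"slide":[0,0.04,0],"angular":[0,0,0]}]' >/dev/null; python3 -c "
from h import *
where()"|grep Fst
python3 -m creep '[{"slide":[0,0.04,0],"angular":[0,0,0]}]' >/dev/null; python3 -c "
from h import *
where()"|grep Fst
python3 -m creep '[{"slide":[0,0.04,0],"angular":[0,0,0]}]' >/dev/null; python3 -c "
from h import *
where()"|grep Fst
python3 - <<'E'
from h import *
p,d=imaging.read_camera("wrist"); cv2.imwrite("pics/w6.png",cv2.resize(p[130:290,312:,::-1],None,fx=4,fy=4))
E
```

```text
t 8.92 st [-52.6 -44.3] z 215.5 Fst [-0.9 -3.2] 6.9 w 0.158
t 9.0 st [-52.7 -43.3] z 215.5 Fst [ 0.2 -2.8] 6.5 w 0.162
t 9.08 st [-52.7 -42.2] z 215.5 Fst [-0.4 -1.5] 6.1 w 0.159
```

View pics/w6.png

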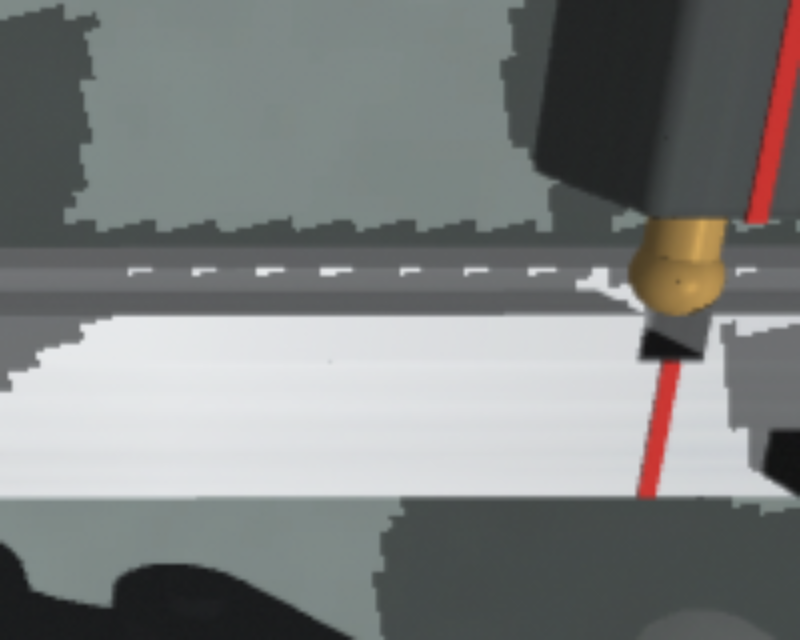

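Run:
```python
from h import *
from workcell import bot
T=TT(bot.read_state())
c=lambda x,y,z:S(onz("wrist",312+x/4-.4,130+y/4-.4,z,T)).round(2)
print("ball",c(677,270,.027)); print("notch red",c(671,365,.032),c(648,495,.032)); print("gate red",c(757,218,.038),c(795,10,.038))
print("gap edges top",c(643,318,.032),c(713,318,.032))
```

```text
ball [-70.97  70.37]
notch red [-60.41  68.23] [-43.1   68.45]
gate red [-80.4   70.47] [-103.74   70.03]
gap edges top [-66.43  63.78] [-66.43  72.22]
```

About 2 mm remains: the gate line and ball are at y=70.3 and the notch at 68.3. The force is dropping as the ball enters the notch. I'll keep going in fine steps.

```bash
python3 -m creep '[{"slide":[0,0.03,0],"angular":[0,0,0]}]' >/dev/null; python3 -c "
from h import *
where()"|grep Fst
python3 -m creep '[{"slide":[0,0.03,0],"angular":[0,0,0]}]' >/dev/null; python3 -c "
from h import *
where()"|grep Fst
python3 -m creep '[{"slide":[0,0.02,0],"angular":[0,0,0]}]' >/dev/null; python3 -c "
from h import *
where()"|grep Fst
python3 - <<'E'
from h import *
T=where()
p,d=imaging.read_camera("wrist"); cv2.imwrite("pics/w7.png",cv2.resize(p[130:290,312:,::-1],None,fx=4,fy=4))
E
```

```text
t 9.22 st [-52.7 -41. ] z 215.5 Fst [-0.1  1.6] 6.4 w 0.158
t 9.3 st [-52.7 -40.2] z 215.5 Fst [-0.5 -0.1] 6.2 w 0.164
t 9.38 st [-52.7 -39.9] z 215.5 Fst [-0.6 -2.4] 6.8 w 0.159
t 9.38 st [-52.7 -39.9] z 215.5 Fst [-0.6 -2.4] 6.8 w 0.159
rot err deg (tool axes) [ 0.02  0.22 -0.02] tool x,y in st [-1.  0.] [0. 1.]
```

View pics/w7.png

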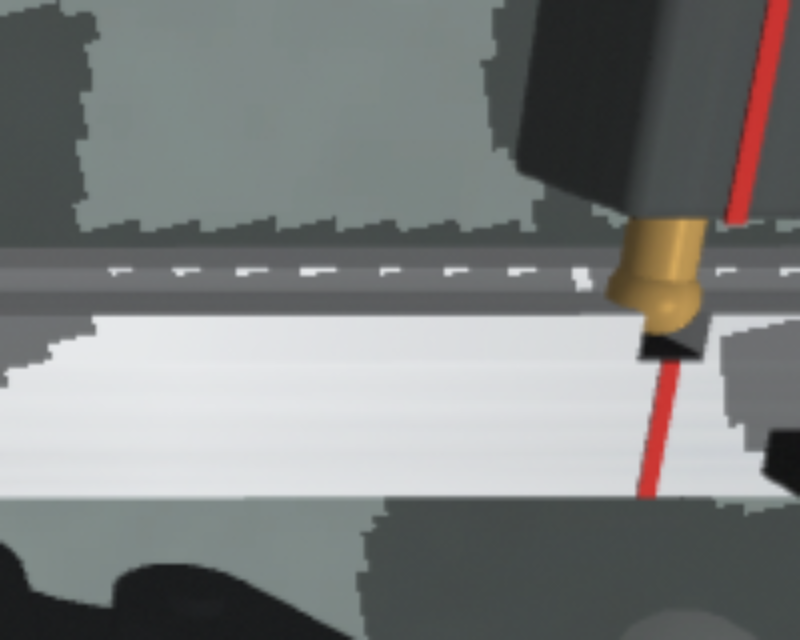

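```bash
python3 -m creep '[{"slide":[0,0,0],"angular":[0,0,0]},{"slide":[0,0,0],"angular":[0,0,0]},{"slide":[0,0,0],"angular":[0,0,0]}]' >/dev/null
python3 - <<'E'
from h import *
T=where()
p,d=imaging.read_camera("wrist"); h=cv2.cvtColor(p,cv2.COLOR_RGB2HSV)
m=((h[...,0]<=4)|(h[...,0]>174))&(h[...,1]>120)&(h[...,2]>60)
for nm,r0,r1,z in (("gate",130,184,.038),("notch",222,253,.032)):
    ys=[]
    for r in range(r0,r1):
        c=np.where(m[r,440:])[0]
        if len(c): ys.append(S(onz("wrist",440+c.mean(),r,z,T))[1])
    print(nm,len(ys),np.mean(ys).round(2),np.std(ys).round(2), [round(float(y),2) for y in ys[::8]])
E
```

```text
t 9.68 st [-52.7 -39.9] z 215.5 Fst [-0.5 -1.3] 6.6 w 0.161
rot err deg (tool axes) [ 0.03  0.22 -0.03] tool x,y in st [-1.  0.] [0. 1.]
gate 54 69.82 0.07 [69.77, 69.8, 69.84, 69.87, 69.91, 69.72, 69.99]
notch 31 70.04 0.08 [69.98, 69.99, 70.0, 70.02]
```

The red lines agree to 0.2 mm and the force is near zero, so the ball is in the notch. I'll hold for the half second and do a final check of everything else.

```bash
python3 -m creep '[{"slide":[0,0,0],"angular":[0,0,0]},{"slide":[0,0,0],"angular":[0,0,0]},{"slide":[0,0,0],"angular":[0,0,0]},{"slide":[0,0,0],"angular":[0,0,0]},{"slide":[0,0,0],"angular":[0,0,0]}]' >/dev/null
python3 - <<'E'
from h import *
where()
p,d=imaging.read_camera("top");print(blobs(p,(105,125),150,60,(145,110,325,260)))
q,d=imaging.read_camera("scene")
a=cv2.resize(p[110:260,145:325,::-1],None,fx=3,fy=3);b=cv2.resize(q[130:240,180:380,::-1],None,fx=2.7,fy=2.7)
o=np.zeros((600,540,3),np.uint8)
o=np.vstack([cv2.resize(a,(400,333)),cv2.resize(b,(400,220))]);cv2.imwrite("pics/f.png",o)
E
```

```text
t 10.15 st [-52.7 -39.9] z 215.5 Fst [ 0.1 -0.3] 6.0 w 0.165
rot err deg (tool axes) [ 0.03  0.22 -0.02] tool x,y in st [-1.  0.] [0. 1.]
[([242.7, 167.1], [239, 164, 8, 7, 45])]
```

View pics/f.png

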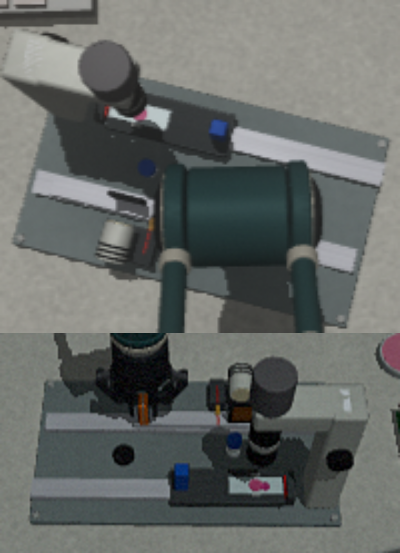

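The knob has not moved since it was pushed home (same pixel, 242.7,167.1). The filter stands in front of the lamp, and the cap and vial are in place. I'll hand in.

```bash
python3 -c "
from workcell import order
print(order.finish_job())"
```

```text
the job is handed in; nothing more can be done
None
```

The carriage is home and the filter slide sits in the notch with the orange tab still pinched. I handed the job in at about 10.3 s; it reports no verdict.

- **Carriage:** I pushed the knob with shut fingers until the force jumped from about 3 N to 22 N at the end stop. At the last check the knob was at the same pixel as just after the push.
- **Filter slide:** I pinched the tab (opening 13.9 mm, 25 N grip) and crept it forward. The drag of about 6 N dropped and turned into a small forward pull, which marked the ball entering the notch. In the last wrist picture, the red lines on the bar and the gate agreed to about 0.2 mm, with near-zero force along the slide.
- **Surroundings:** In the last pictures the lens cap and vial on the station stood in place. The jar, bottle, dish and slide box were not in those last crops, but the arm's paths stayed clear of them.
- **Disagreement:** My first estimates of the remaining travel from the fixed cameras and an early wrist picture came out 1 to 2 mm short. I relied on the final wrist picture and the felt force instead.
- **Unexplained reading:** A steady 6–7 N vertical force stayed on the wrist while pinching; I left it alone.

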